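Hold a housing against the fixture fence for clamping

TASK

Lift the loose black transport cap off the boss of the aluminium housing and lay it in the grey parts tray. Then bring the housing, flat on the fixture plate, with its shoulder end flush against the steel fence and in line with the clamp post (within about a centimetre), and keep it pressed there with a steady 10 N or so - between 5 and 18 N at the fence - while I tighten the clamp: finish still pressing, do not let go. Do not bang it into the fence, and leave the V-block, the ring gauge and the screwdriver where they are.

Things in the scene. Friction and masses are not known exactly. Their poses are not given: they have to be found in the camera images.
- housing: Loose aluminium housing, 0.42 kg, on the plate: block 84 (x) x 60 (y) x 34 mm high with a hollow boss, 44 mm across, 24 mm high, centred at x -16 mm. The block's +x end is the flat shoulder. Origin: centre of the underside, z up; at first +x is within 0.5 rad of the fence's. Grip the 60 mm sides or the boss, or push the -x end; drag on the plate takes 1 to 2 N of a push, more if a grip bears down.
- housing_face (a point): Foot of the housing's shoulder end face, 42 mm along own +x from the housing's origin, at underside height; same axes as the housing. This flat face, 60 mm wide and 34 mm high, goes against the fence.
- cap: Loose black plastic cap, 20 g, over the housing's boss: round, 52 mm outside, 22 mm high, open below, top 4 mm thick, 1.5 mm clear of the boss all round. Origin: centre of its lower rim, z up. Seated, the rim is 40 mm above the housing's underside (6 mm above the block's top) and the cap's top 62 mm; it must rise 18 mm to come clear.
- tray: Grey plastic open parts tray, fixed, to the left or the right of the fixture plate. Outside 140 (own x) x 120 (own y) x 30 mm high, walls 4 mm, floor 4 mm. Origin: centre of its underside.
- fixture: Dark steel fixture plate with a grid of holes, fixed: 280 x 280 x 15 mm (top face 15 mm above the origin). Origin: centre of its underside. Same axes as the fence.
- fence: Ground steel bar fixed on the plate: 200 mm long (y), 18 mm thick (x), 26 mm high. Origin: middle of the foot of its working face (the side towards the robot), at the plate's top face; own +x points into the bar, so a push along +x presses against it; z up. Rigid: once in contact, each 0.2 mm or so of commanded travel adds about 1 N.
- clamp: Swing clamp fixed on the plate behind the fence, not to be operated: 10 mm post with a 24 mm round nut, 67 mm high; strap swung aside along own +y, 35 to 62 mm above the plate. Origin: foot of the post at the plate's top face, on the fence's middle line (fence y = 0), 42 mm beyond its working face.
- vblock: Bystander: steel V-block, 50 x 70 x 42 mm, loose, origin at the centre of its underside.
- ring_gauge: Bystander: steel setting ring, 64 mm outside, 36 mm bore, 20 mm high, loose, origin at the centre of its underside.
- driver: Bystander: black-handled screwdriver, 170 mm long, lying loose, origin below its middle.
Things that resemble listed ones, but are neither listed nor needed, are in the scene too. Leave any blue or purple look-alike of the housing alone. Of the things shaped like the cap, the black one is meant.

How it is judged:
By the outcome, as a careful person would: the job done as asked, in the order asked, and still so for the second after the job is handed in, while the arm keeps its last pose, push and grip.
It also fails if it takes over 61 s, if anything falls off the work surface, if the arm or the gripper's body presses on something with over 40 N, if the wrist force passes 120 N, or if a joint passes its speed limit or range.

ROBOT

A 7-joint arm with a two-finger parallel gripper is mounted at the origin on the work surface. World frame = base frame: x ahead of the robot, y to its left, z up, the work surface at z = 0. Lengths are in m, angles in rad, forces in N, time in s.
With the tool pointing down it reaches from about 0.35 to 0.9 m from the base axis. Payload 19.9 kg.
Tool frame: the origin (TCP) lies at the very end of the fingers, on their centre line; the grasp point (between the pads) lies 19 mm behind it (bot.tcp_to_grasp is the distance from the TCP to the grasp point, in m); z points along the fingers, y is the line along which they close (so a half turn about z gives the same grasp; the last joint's range is limited). The gripper opens to 85 mm and grips with 20 to 120 N. Pads are 22 mm wide; open, the fingers measure 114 mm over their backs; the gripper's body (76 mm by 85 mm) begins 54 mm behind the grasp point. The pads swing forward as they close: fully open they stand 13 mm farther back than shut.
Start: joints at [1.21, 0.417, -0.01, 1.614, 0.005, 1.111, -0.053], TCP at [0.196, -0.593, 0.231] pointing down, gripper open.
Joint ranges: [-2.81, 2.81], [-0.39, 2.02], [-1.27, 1.25], [0.06, 2.57], [-1.19, 4.33], [0.19, 2], [-2.82, 2.82]. Speed limits (rad/s): [1.89, 1.89, 2.39, 2.39, 3.01, 3.01, 3.01].

INTERFACE

Orientations are given as a unit quaternion [w, x, y, z].
In Python, from cell import bot, planner, eyes, job, models gives the robot as it stands. Calls block until the motion is done:
- bot.goto(position, orientation): joint-space move of the TCP to a pose.
- bot.movel(position, vel=0.15, frame=None, f_stop=None): straight line of the TCP; frame=None keeps the orientation; vel is the mean speed in m/s. With f_stop (N) it stops when the force on the tool has changed by that much, and returns True; else False.
- bot.movej(angles): joint-space move.
- bot.set_gripper(opening, effort=None): finger opening in m; effort is the grip in N (None keeps the last); returns when the fingers have stopped.
- bot.sleep(seconds).
- planner.ik(position, orientation): joint angles nearest the present ones, or None.
- eyes.get_image(name): name is "scene" or "top" or "wrist"; returns a dict with "pixels" (420x560x3 uint8, red, green, blue), "fx", "fy", "cx", "cy" (pixels), "world_from_camera" (4x4, takes a point from camera to world coordinates); the wrist camera has in their place "hand_eye" (4x4, takes a point from camera to tool coordinates, whose origin is the TCP and whose axes are the flange's). Camera axes: x right, y up, looking along -z (the intrinsics and any distortion apply to the point x, -y, -z); pixel columns grow to the right and rows downward; lengths in m; the calibration is good to about 2 mm. A picture is of the moment at which its call begins: read the wrist's pose just before it. There is no depth.
A pose or a line that the arm cannot do raises bot.Unreachable and nothing moves.
- job.hand_in(): hands the job in; it is judged then, once.
Trained networks look in a picture, given as the dict that the camera call returned (one of the last four; its "shot" number tells which), for a name from the list of things; names that differ only in an ending like _2 or _b are one class to them, and where a whole thing is asked for, a point or a joint stands for the part that bears it (a point fixed in the world has none). Each returns a list of dicts, best first, with "conf" (0 to 1); they miss things now and then, are a little off and sometimes report something else, mostly with a low value. They report only what shows in the picture. A call takes as long as a camera call. They do not tell look-alikes from the thing itself.
- models.find_in(picture, target): "point" ([x, y, z] in m, in world coordinates, good to about 4 mm: the middle of the surface that is visible of it).
- models.cut_out(picture, target): "region" (420x560 bool, what is visible of it).
Readings, each from a call of its own:
- bot.read_time(): time.
- bot.read_joint_pos(): joint angles.
- bot.read_qd(): joint speeds.
- bot.read_joint_efforts(): joint torques, N m.
- bot.read_tcp_pos(): TCP position.
- bot.read_tool_rot(): TCP orientation.
- bot.read_force(): force on the tool from outside, world axes, zero at the start.
- bot.read_wrist_torque(): the same for the moment, N m.
- bot.read_opening(): finger opening in m.
- bot.read_gripper_force(): force on a finger pad.
Only numpy, scipy, OpenCV 4.12 (cv2) and the standard library are available. Lean on these libraries where they do the work, as an engineer would, in place of code of your own. Each camera call takes 0.05 s, during which the arm holds its last target. There are 200 camera calls.

## Working session

There is one attempt and no reset: what is moved stays moved. The work goes in short steps, each a Python script; the robot and the scene stay as the last script left them, time stands still between calls to the robot, and variables do not carry over. Pictures are saved under pics/ and viewed, at most 10 in all, crops included, and the job is handed in when it is done.

```bash
ls; mkdir -p pics
cat > h.py <<'E'
from cell import bot, planner, eyes, job, models
import numpy as np, cv2
from scipy.spatial.transform import Rotation as R
def ray(im,u,v):
    T=np.array(im["world_from_camera"]); d=T[:3,:3]@np.array([(u-im["cx"])/im["fx"],-(v-im["cy"])/im["fy"],-1]); return T[:3,3],d
def onz(im,u,v,z):
    o,d=ray(im,u,v); return o+d*(z-o[2])/d[2]
def px(im,p):
    T=np.array(im["world_from_camera"]); c=T[:3,:3].T@(np.array(p)-T[:3,3]); return im["cx"]+im["fx"]*c[0]/-c[2], im["cy"]-im["fy"]*c[1]/-c[2]
def save(im,n): cv2.imwrite("pics/"+n,im["pixels"][:,:,::-1])
E
python3 - <<'E'
from h import *
print(bot.read_time())
for n in ["top","scene"]:
    im=eyes.get_image(n); save(im,n+"0.png"); print(n,[k for k in im if k!="pixels"],im["fx"],np.round(im["world_from_camera"],3).tolist())
    for t in ["housing","cap","tray","fixture","fence","clamp","vblock","ring_gauge","driver"]:
        for d in models.find_in(im,t)[:4]: print(t,np.round(d["point"],3),round(d["conf"],2),np.round(px(im,d["point"])))
print(bot.read_time(),bot.read_tool_rot())
E
```

```text
pics
0.0
top ['fx', 'fy', 'cx', 'cy', 'world_from_camera', 'shot'] 439.99492943176233 [[-0.006, 0.987, -0.161, 0.303], [-1.0, -0.007, -0.006, 0.001], [-0.007, 0.161, 0.987, 1.329], [0.0, 0.0, 0.0, 1.0]]
housing [0.358 0.07  0.03 ] 0.9 [256. 265.]
housing [0.558 0.018 0.047] 0.78 [273. 197.]
housing [ 0.337 -0.099  0.034] 0.64 [314. 272.]
cap [0.398 0.204 0.022] 0.64 [211. 252.]
cap [0.53  0.032 0.073] 0.48 [268. 205.]
tray [ 0.484 -0.322  0.006] 0.9 [386. 223.]
fixture [ 0.627 -0.014  0.012] 0.6 [284. 177.]
fence [ 0.67  -0.022  0.039] 0.74 [286. 161.]
fence [0.689 0.341 0.026] 0.3 [168. 157.]
clamp [ 0.709 -0.017  0.07 ] 0.5 [285. 146.]
vblock [0.474 0.319 0.029] 0.61 [172. 226.]
ring_gauge [0.688 0.341 0.021] 0.55 [168. 158.]
driver [ 0.671 -0.398  0.025] 0.67 [409. 161.]
driver [0.56  0.018 0.051] 0.38 [273. 196.]
scene ['fx', 'fy', 'cx', 'cy', 'world_from_camera', 'shot'] 383.7665115167135 [[-0.786, -0.522, 0.331, 0.813], [0.619, -0.671, 0.408, 0.363], [0.009, 0.526, 0.85, 0.851], [0.0, 0.0, 0.0, 1.0]]
housing [0.565 0.038 0.05 ] 0.86 [269. 245.]
housing [0.371 0.085 0.034] 0.72 [343. 218.]
housing [ 0.346 -0.093  0.035] 0.67 [304. 168.]
cap [0.397 0.208 0.02 ] 0.86 [370. 262.]
cap [0.535 0.04  0.076] 0.68 [280. 233.]
tray [ 0.48  -0.325  0.   ] 0.65 [216. 148.]
fixture [0.64  0.012 0.017] 0.76 [238. 261.]
fence [ 0.672 -0.005  0.042] 0.78 [221. 258.]
clamp [ 0.713 -0.013  0.07 ] 0.54 [203. 261.]
vblock [0.476 0.325 0.032] 0.8 [384. 320.]
ring_gauge [0.692 0.348 0.019] 0.6 [315. 398.]
driver [ 0.67  -0.386  0.021] 0.67 [145. 162.]
1.0 [-2.14761571e-05  9.87321617e-01  1.58732554e-01 -2.05503022e-05]
```

Run:
```python
import cv2
a=cv2.imread("pics/top0.png")[110:300,155:425]; cv2.imwrite("pics/topc.png",cv2.resize(a,None,fx=2.96,fy=2.96,interpolation=cv2.INTER_CUBIC))
a=cv2.imread("pics/scene0.png")[120:320,130:400]; cv2.imwrite("pics/scenec.png",cv2.resize(a,None,fx=2.96,fy=2.96,interpolation=cv2.INTER_CUBIC))
```

```text
(no output)
```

View pics/topc.png

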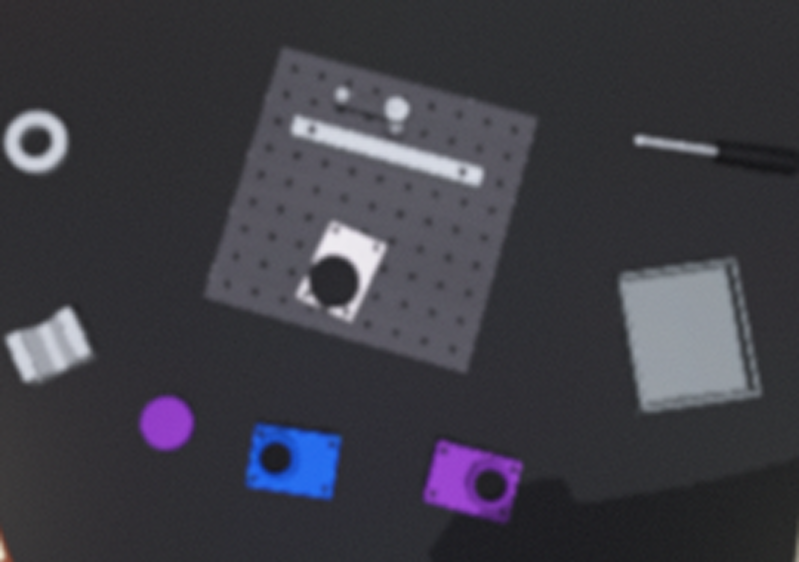

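View pics/scenec.png

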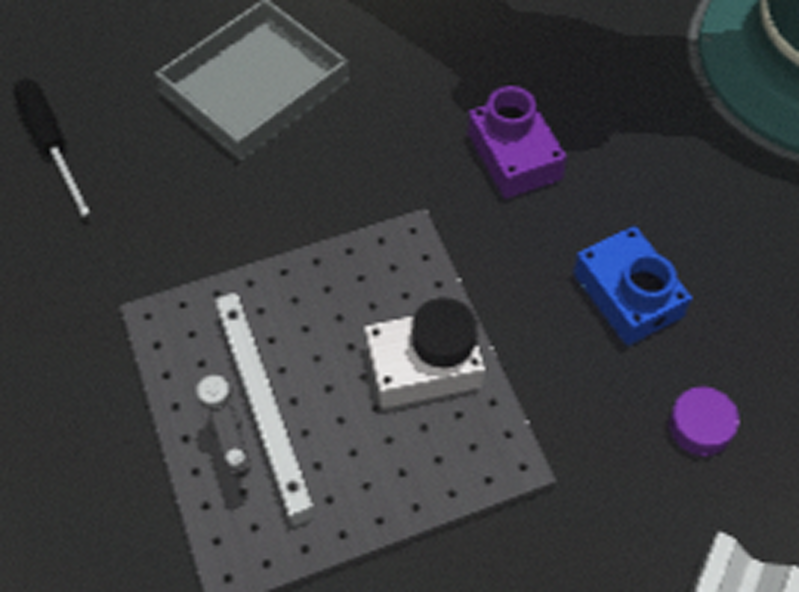

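Candidates in the top view: the silver housing with the black cap is at (268,205). The look-alikes are a blue housing (256,265), a purple housing (314,272) and a purple cap (211,252). I choose the silver housing with the black cap on the plate, and will check it close up with the wrist camera.

```bash
cat >> h.py <<'E'
def quat(psi):
    q=(R.from_euler('z',psi)*R.from_euler('x',np.pi)).as_quat(); return [q[3],q[0],q[1],q[2]]
def wrist():
    p=np.array(bot.read_tcp_pos()); q=bot.read_tool_rot(); im=eyes.get_image("wrist")
    T=np.eye(4); T[:3,:3]=R.from_quat([q[1],q[2],q[3],q[0]]).as_matrix(); T[:3,3]=p
    im["world_from_camera"]=T@np.array(im["hand_eye"]); return im
def rect(im,mask,z):
    ys,xs=np.nonzero(mask); P=np.array([onz(im,u,v,z)[:2] for u,v in zip(xs,ys)],np.float32)
    (c,s,a)=cv2.minAreaRect(P*1000); return np.round(c,1),np.round(s,1),round(a,2)
E
python3 - <<'E'
from h import *
im=eyes.get_image("top")
for t,z in [("fixture",.015),("fence",.041),("tray",.03)]:
    m=models.cut_out(im,t); print(t,rect(im,m[0]["region"],z))
bot.goto([0.56,0.01,0.32],quat(-0.27))
w=wrist(); save(w,"w1.png"); print(np.round(w["hand_eye"],3).tolist(),w["fx"],bot.read_time(),[k for k in w])
for t,z in [("fence",.041),("housing",.049),("cap",.077)]:
    for d in models.cut_out(w,t)[:2]: print(t,d["conf"],rect(w,d["region"],z))
    for d in models.find_in(w,t)[:2]: print(t,d["point"],px(w,d["point"]))
E
```

```text
fixture (array([619.9,  -4. ]), array([282.6, 285.5]), 73.23)
fence (array([669.1, -18.9]), array([199.4,  26.9]), 72.5)
tray (array([ 482.1, -318.2]), array([147.3, 129.6]), 6.58)
[[0.001, 0.951, 0.31, 0.08], [1.0, -0.0, -0.001, -0.001], [-0.0, 0.31, -0.951, -0.144], [0.0, 0.0, 0.0, 1.0]] 299.39427172521135 3.7667 ['pixels', 'fx', 'fy', 'cx', 'cy', 'hand_eye', 'shot', 'world_from_camera']
fence 0.81 (array([670.9, -18.7]), array([199.3,  19.8]), 73.42)
fence [0.6678, -0.0212, 0.0405] (np.float64(285.16971810942005), np.float64(86.99342903594489))
housing 0.97 (array([371.2,  72.2]), array([80.6, 83.5]), 81.14)
housing 0.73 (array([356.7, -95.5]), array([88.7, 72.5]), 77.68)
housing [0.5675, 0.0148, 0.0466] (np.float64(279.48358343189153), np.float64(168.45109445400402))
housing [0.3717, 0.0789, 0.0337] (np.float64(274.51261010055435), np.float64(290.715268226592))
cap 0.78 (array([428.2, 164.7]), array([29.6, 52.9]), 74.34)
cap [0.532, 0.0321, 0.0744] (np.float64(274.0060566842708), np.float64(200.62721858284422))
cap [0.396, 0.1954, 0.0212] (np.float64(205.01091272803103), np.float64(290.5157540533841))
```

View pics/w1.png

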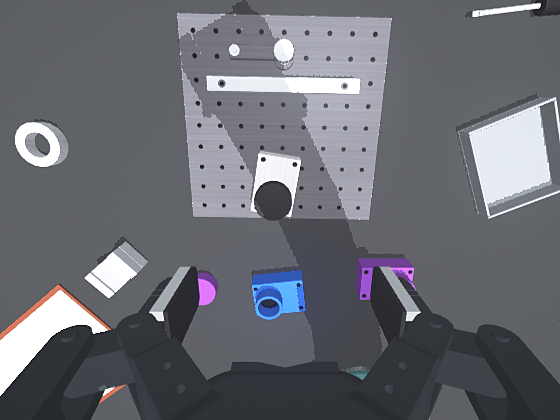

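The wrist view confirms the choice. The silver housing is at (277,180) with the black cap at (273,200), the fence is at (285,86), and the look-alikes are at (277,290), (385,280) and (205,290). I'll take one closer shot to measure precisely.

```bash
cat >> h.py <<'E'
def fit(w,name):
    g=w["pixels"].astype(int); out={}
    c0=np.round(px(w,[0.532,0.032,0.077])).astype(int)
    crop=g.max(2); return g,c0
E
python3 - <<'E'
from h import *
bot.goto([0.47,0.03,0.20],quat(-0.29))
w=wrist(); save(w,"w2.png"); np.savez("w2.npz",**{k:v for k,v in w.items()})
print(bot.read_time(),w["shot"])
for t,z in [("fence",.041),("housing",.049),("cap",.077),("fixture",.015)]:
    for d in models.cut_out(w,t)[:3]:
        print(t,d["conf"],rect(w,d["region"],z),d["region"].sum(), np.round(np.argwhere(d["region"]).mean(0)))
        np.save(f"m_{t}_{d['conf']}.npy",d["region"])
E
```

```text
4.775 5
housing 0.96 (array([545.8,  28.2]), array([61.6, 84.4]), 66.0) 3184 [101. 269.]
housing 0.88 (array([349.1, -96.5]), array([104.7,  77.7]), 73.41) 4433 [261. 428.]
housing 0.67 (array([369.5,  73.5]), array([82.1, 80.8]), 81.28) 4077 [286. 274.]
cap 0.6 (array([531.3,  35.2]), array([51.4, 51.2]), 73.42) 2845 [140. 260.]
```

View pics/w2.png

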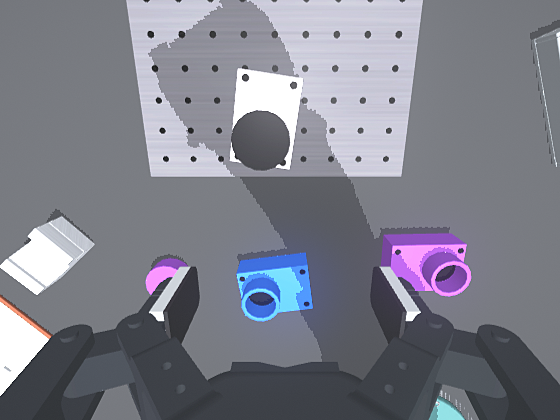

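Run:
```python
from h import *
c=[0.5313,0.0350]; q=quat(-0.42)
bot.goto([*c,0.14],q)
print(bot.movel([*c,0.052],vel=0.08,f_stop=8),bot.read_tcp_pos())
bot.set_gripper(0.03,effort=20)
print("open",bot.read_opening(),bot.read_gripper_force(),bot.read_force(),bot.read_tcp_pos())
bot.movel([*c,0.085],vel=0.05)
print("open",bot.read_opening(),bot.read_gripper_force())
bot.movel([*c,0.18],vel=0.12)
im=eyes.get_image("scene"); save(im,"s1.png")
for d in models.find_in(im,"cap")+models.find_in(im,"housing"): print(np.round(d["point"],3),d["conf"])
print(bot.read_time(),bot.read_opening())
```

```text
False [0.53162338 0.03502068 0.05244692]
open 0.051330726440928454 19.880409808829427 [-1.89726713 -1.015575    5.22971766] [0.53147275 0.03496658 0.05237324]
open 0.05121573602294103 20.974454381503165
[0.398 0.206 0.017] 0.83
[0.55  0.033 0.202] 0.46
[0.368 0.083 0.035] 0.76
[ 0.338 -0.069  0.034] 0.67
[0.552 0.036 0.05 ] 0.6
[0.479 0.325 0.036] 0.15
8.9667 0.051434365241496506
```

View pics/s1.png

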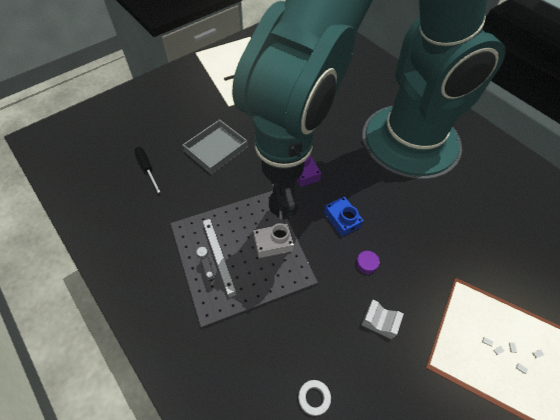

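The boss is bare at (279,233) and the cap is in the gripper at (283,200). Next I lay it in the tray at (215,147).

Run:
```python
from h import *
t=[0.482,-0.319]; q=quat(0.115-np.pi/2)
print(planner.ik([*t,0.15],q))
bot.goto([*t,0.15],q)
print(bot.read_time(),bot.read_opening())
bot.movel([*t,0.05],vel=0.12)
print(bot.movel([*t,0.001],vel=0.03,f_stop=3),bot.read_tcp_pos(),bot.read_force())
bot.set_gripper(0.066); bot.sleep(0.1)
bot.movel([*t,0.12],vel=0.12)
bot.set_gripper(0.085)
bot.goto([0.50,0.03,0.24],quat(-0.29))
w=wrist(); save(w,"w3.png"); np.savez("w3.npz",**w)
for t,z in [("fence",.041),("housing",.049),("fixture",.015),("clamp",.08)]:
    for d in models.cut_out(w,t)[:3]: print(t,d["conf"],rect(w,d["region"],z),np.round(np.argwhere(d["region"]).mean(0)))
im=eyes.get_image("scene")
for d in models.find_in(im,"cap"): print(np.round(d["point"],3),d["conf"],px(im,d["point"]))
im=eyes.get_image("top")
for t in ["cap","clamp"]:
  for d in models.find_in(im,t): print(t,np.round(d["point"],3),d["conf"],px(im,d["point"]))
cv2.imwrite("pics/top1.png",np.hstack([w["pixels"][:300,100:460],cv2.resize(im["pixels"][190:260,350:430],None,fx=4.2,fy=4.2)[:300] if 0 else cv2.resize(im["pixels"][185:260,345:425],(320,300))])[:,:,::-1])
print(bot.read_time())
```

```text
[ 0.72556687  0.43576804 -0.24613669  1.80124035  0.12961203  0.92024289
 -2.60373404]
10.3083 0.05153002153957208
True [ 0.48195543 -0.31899685  0.00135639] [-0.80484695  1.11740002  8.77557932]
fence 0.66 (array([667.2, -18.1]), array([200.7,  22.3]), 73.26) [ 12. 281.]
housing 0.93 (array([ 359.3, -103.6]), array([117.9,  67.4]), 39.35) [265. 419.]
housing 0.86 (array([369.7,  73.2]), array([82.2, 85. ]), 81.98) [288. 281.]
housing 0.78 (array([545.,  28.]), array([61. , 86.8]), 64.92) [145. 274.]
fixture 0.59 (array([585.1,   6.7]), array([280.9, 209.7]), 73.26) [ 88. 283.]
[0.398 0.209 0.02 ] 0.94 (np.float64(369.62997017800996), np.float64(262.4389989709371))
[ 0.484 -0.309  0.027] 0.69 (np.float64(216.75986416501965), np.float64(145.86158669129446))
cap [0.398 0.198 0.021] 0.83 (np.float64(212.892490884563), np.float64(251.78517394813582))
cap [ 0.484 -0.314  0.024] 0.56 (np.float64(384.340206003798), np.float64(221.74657821515544))
16.6
```

View pics/top1.png

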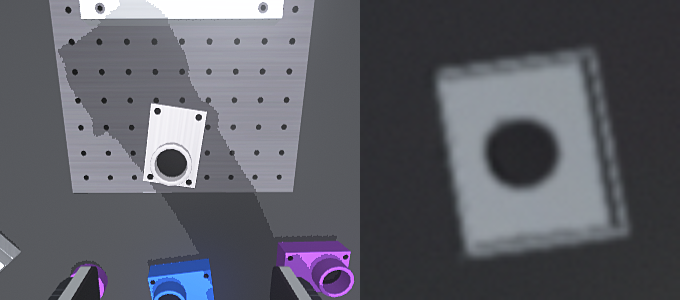

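The cap lies flat in the middle of the tray (second panel, 522,152). The housing hasn't moved (first panel, 175,145). Now I grip its sides.

Run:
```python
from h import *
h=np.array([0.5458,0.0280]); q=quat(-0.42); f=lambda:np.round(bot.read_force(),2)
bot.goto([*h,0.12],q); print(f())
print(bot.movel([*h,0.0225],vel=0.07,f_stop=8),bot.read_tcp_pos(),f())
bot.set_gripper(0.05,effort=30)
print(bot.read_opening(),bot.read_gripper_force(),f(),bot.read_tcp_pos())
psi=-0.292; n=np.array([np.cos(psi),np.sin(psi)]); g=np.array([0.6217,-0.0040])-0.016*n
print(bot.movel([*g,0.0225],vel=0.05,frame=quat(psi),f_stop=15),bot.read_tcp_pos(),f(),bot.read_opening())
w=wrist(); save(w,"w4.png"); np.savez("w4.npz",**w)
for d in models.cut_out(w,"fence")[:1]: print(d["conf"],rect(w,d["region"],.041),np.argwhere(d["region"]).min(0))
for d in models.cut_out(w,"housing")[:3]: print(d["conf"],rect(w,d["region"],.049),np.argwhere(d["region"]).mean(0))
print(bot.read_time())
```

```text
[-0.2   0.13  0.7 ]
False [0.54602525 0.02799313 0.02285373] [0.3  0.32 0.33]
0.05963207784398592 32.91127324104309 [-1.32 -0.5   5.69] [0.54597512 0.02795646 0.02274303]
False [0.60668982 0.00072395 0.02278037] [-0.35  0.33  4.52] 0.05949203085332295
0.88 (array([671.6, -19.2]), array([200.8,  18.5]), 73.31) [120  39]
0.91 (array([6.105e+02, 1.000e-01]), array([60.1, 92.5]), 72.91) [275.17393015 284.48647113]
20.7
```

View pics/w4.png

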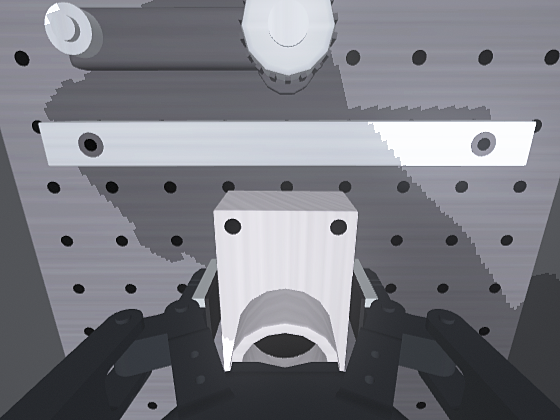

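The housing's front edge (row 211, columns 214–358) is parallel to the fence's working edge (row 165) and centred under the clamp nut at (288,35). Now the slow approach.

Run:
```python
from h import *
psi=-0.2915; n=np.array([np.cos(psi),np.sin(psi)]); t=np.array([-n[1],n[0]]); f=lambda:np.array(bot.read_force())
p0=np.array(bot.read_tcp_pos())
def to(s,v,fs=None):
    return bot.movel([*(p0[:2]+s*n-0.0004*t),0.0226],vel=v,frame=quat(psi),f_stop=fs)
rep=lambda:print(round((np.array(bot.read_tcp_pos())[:2]-p0[:2])@n*1000,2),"push",round(-f()[:2]@n,2),"lat",round(f()[:2]@t,2),"fz",round(f()[2],2),"mz",np.round(bot.read_wrist_torque(),2),bot.read_opening(),round(bot.read_time(),2))
print(to(0.012,0.02,12)); rep()
print(to(0.024,0.006,5)); rep(); bot.sleep(0.3); rep()
```

```text
False
12.23 push -1.01 lat 0.95 fz 3.99 mz [ 0.04 -0.07  0.02] 0.059217053400754956 21.47
True
16.63 push 0.49 lat -0.21 fz 7.64 mz [-0.11  0.16  0.07] 0.05960553745912879 22.47
16.63 push 0.98 lat 0.31 fz 6.57 mz [-0.11  0.12  0.06] 0.059338729409020546 22.77
```

Run:
```python
from h import *
psi=-0.2915; n=np.array([np.cos(psi),np.sin(psi)]); t=np.array([-n[1],n[0]])
p0=np.array(bot.read_tcp_pos())
def rd(k=6):
    F=[];
    for _ in range(k): F.append(bot.read_force()); bot.sleep(0.03)
    F=np.mean(F,0); return round(-F[:2]@n,2),round(F[:2]@t,2),round(F[2],2)
s=0
for i in range(16):
    r=rd(); print(i,round((np.array(bot.read_tcp_pos())[:2]-p0[:2])@n*1000,2),r,np.round(bot.read_wrist_torque(),2),round(bot.read_opening(),4))
    if r[0]>9: break
    s+=0.0002; bot.movel([*(p0[:2]+s*n),p0[2]],vel=0.005,frame=quat(psi))
w=wrist(); save(w,"w5.png"); print(bot.read_time())
```

```text
0 0.03 (np.float64(0.81), np.float64(-0.25), np.float64(6.35)) [-0.14  0.13  0.02] 0.0595
1 0.01 (np.float64(2.09), np.float64(-0.59), np.float64(5.64)) [-0.03  0.45  0.11] 0.0592
2 0.02 (np.float64(3.94), np.float64(-1.17), np.float64(7.27)) [0.06 0.71 0.11] 0.0596
3 -0.0 (np.float64(5.37), np.float64(-1.36), np.float64(8.58)) [0.09 1.06 0.07] 0.0595
4 0.07 (np.float64(6.63), np.float64(-1.27), np.float64(9.41)) [0.08 1.3  0.09] 0.0592
5 0.14 (np.float64(7.45), np.float64(-1.32), np.float64(10.47)) [0.05 1.57 0.  ] 0.0595
6 0.14 (np.float64(9.4), np.float64(-1.18), np.float64(11.25)) [0.17 1.9  0.04] 0.0597
25.7167
```

View pics/w5.png

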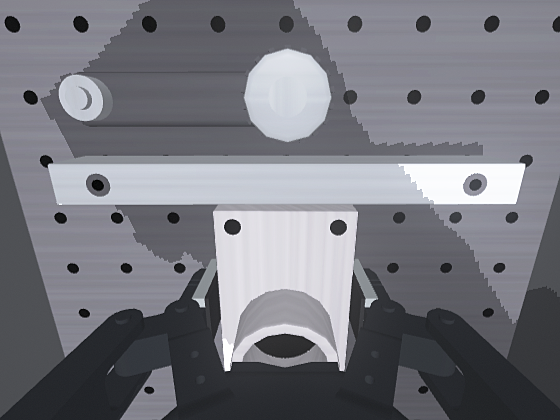

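Run:
```python
from h import *
psi=-0.2915; n=np.array([np.cos(psi),np.sin(psi)]); t=np.array([-n[1],n[0]])
p0=np.array(bot.read_tcp_pos())
def rd(k=8):
    F=[]
    for _ in range(k): F.append(bot.read_force()); bot.sleep(0.03)
    F=np.mean(F,0); return round(float(-F[:2]@n),2),round(float(F[:2]@t),2),round(float(F[2]),2)
# commanded target is ahead of measured: continue from commanded = contact point + s
import json
c=np.array([0.60668982,0.00072395])+0.01663*n-0.0004*t
s,z=0.0012,0.0226
for i in range(24):
    r=rd(); print(i,round(s*1e3,2),round(z*1e3,2),r,round(float((np.array(bot.read_tcp_pos())[:2]-c)@n*1e3),2),round(bot.read_time(),1))
    if r[2]>6: z+=0.0001
    elif r[0]<10.8: s+=0.00015
    elif r[0]>12.8: s-=0.00015
    else: break
    if z>0.0242 or s>0.0028: break
    bot.movel([*(c+s*n),z],vel=0.005,frame=quat(psi))
```

```text
0 1.2 22.6 (9.2, -1.69, 11.49) 0.11 26.0
1 1.2 22.7 (9.62, -0.95, 12.81) 0.14 26.5
2 1.2 22.8 (9.14, -0.44, 10.87) 0.14 27.0
3 1.2 22.9 (8.3, -0.44, 9.28) 0.11 27.5
4 1.2 23.0 (7.75, -0.37, 7.4) 0.09 28.1
5 1.2 23.1 (7.16, 0.21, 5.79) 0.1 28.6
6 1.35 23.1 (8.1, -0.21, 6.91) 0.13 29.1
7 1.35 23.2 (7.03, -0.0, 5.4) 0.15 29.6
8 1.5 23.2 (8.31, -0.1, 6.21) 0.13 30.1
9 1.5 23.3 (7.87, 0.27, 4.14) 0.08 30.6
10 1.65 23.3 (9.22, 0.09, 5.13) 0.12 31.1
11 1.8 23.3 (9.9, -0.33, 6.01) 0.18 31.7
12 1.8 23.4 (9.34, 0.02, 4.7) 0.18 32.2
13 1.95 23.4 (9.97, 0.4, 5.16) 0.21 32.7
14 2.1 23.4 (11.2, -0.68, 5.89) 0.25 33.2
```

Run:
```python
from h import *
bot.sleep(0.5); print(np.mean([bot.read_force() for _ in range(5)],0),bot.read_opening())
w=wrist()
F=models.cut_out(w,"fence")[0]["region"]; H=models.cut_out(w,"housing")[0]["region"]
print(rect(w,F,.041))
e=lambda m,k,c0,c1:np.polyfit(range(c0,c1),[np.nonzero(m[:,c])[0][k] for c in range(c0,c1)],1)
print("fence edge",e(F,-1,100,205),e(F,-1,365,480),"fence@housing",e(F,-1,225,350),"housing top",e(H,0,225,350))
cv2.imwrite("pics/fin.png",cv2.resize(w["pixels"][150:270,190:380,::-1],(760,480)))
```

```text
[-10.50443839   2.14781598   5.26668883] 0.05979907603764254
(array([673. , -19.5]), array([200.9,  21.7]), 73.35)
fence edge [4.35413643e-04 2.04000484e+02] [-2.76177701e-04  2.04229590e+02] fence@housing [-5.05683564e-03  2.05827312e+02] housing top [3.72964670e-03 2.03921591e+02]
```

View pics/fin.png

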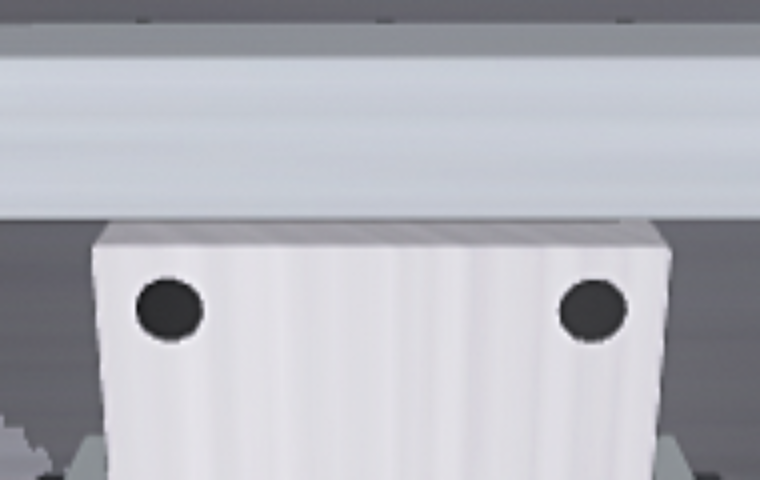

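The shoulder face meets the fence evenly, with front edge rows 243–246 across columns 95–670. It is in line with the post, and the push is a steady 10.7 N or so. Handing in.

```bash
python3 -c "
from cell import job,bot
print(job.hand_in())"
```

```text
the job is handed in; nothing more can be done
None
```

The job is handed in: the black cap lies in the grey tray, and the housing is flat on the plate, flush against the fence and in line with the clamp post. The gripper is still holding it there; the wrist sensor reads about 10.7 N, and the force at the fence itself may be a little lower because of drag on the plate.

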